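# Peel the top component tray off a sticking stack and show it

### The arm

A 6-joint arm with a two-finger parallel gripper is mounted at the origin on a cart in front of the work surface, level with it; the furniture and walls round the work are solid. World frame = base frame: x ahead of the robot, y to its left, z up, the work surface at z = 0. Lengths are in m, angles in rad, forces in N, time in s.
With the tool pointing down it reaches from about 0.375 to 0.975 m from the base axis. Payload 3.8 kg.
Tool frame: the origin (TCP) lies where the fingers leave the gripper's body, on its centre line; the fingertips stand 73 mm ahead of it and the grasp point (between the pads) lies 54 mm ahead of it; z points along the fingers, y is the line along which they close (so a half turn about z gives the same grasp; the last joint's range is limited). The gripper opens to 85 mm and grips with 20 to 120 N. Pads are 22 mm wide; open, the fingers measure 114 mm over their backs; the gripper's body (76 mm by 85 mm) begins 54 mm behind the grasp point. The pads swing forward as they close: fully open they stand 13 mm farther back than shut.
Start: joints at [1.141, 0.264, 1.604, -0, 1.274, -0.037], TCP at [0.258, 0.624, 0.304] pointing down, gripper open.
Joint ranges: [-2.63, 2.63], [-0.94, 2.18], [0.31, 2.57], [-1.31, 4.45], [0, 2.66], [-2.55, 2.55]. Speed limits (rad/s): [2.57, 2.57, 3.14, 3.14, 3.14, 3.14].

### API

Orientations are given as a rotation vector (axis times angle).
In Python, from workcell import read_state, viewer, bot gives the robot as it stands.
- The arm moves only by the tool jog_arm, never from a script. Its argument "increments" is a list that holds one entry, the list of rows, each a list of 7 numbers: the shift along the tool's x, y, z in units of 30 mm (1.0 is 30 mm), then the turn, a rotation vector about the tool's x, y, z in units of 6 degrees (1.0 is 6 degrees), then the opening, from -1 (shut) to 1 (fully open). A call has exactly 5 rows; each row shifts and turns the commanded pose from where the row before left it, along the tool's axes as they then stand; what a row does not reach is not made up. A row lasts 1/12 s, in which the tool goes at most 41.7 mm and 7.16 degrees, less where a joint would pass 70% of its speed; a pose out of reach is approached as far as the arm can. A call is refused whole if a number of a shift passes 1 or a number of a turn 1, either way. A call with a gripper value outside its range is refused whole. The fingers move at their own pace and stop on an object; "force" is the grip in N (left out, the last holds). Time passes only in rows, so rows that do not move let the fingers close, or fill a call up. It gives the time, the measured TCP pose, the force, the opening and the grip force at its end, in the units of the state.
- read_state(): the state, without advancing time (a new reading comes with each control period).
- viewer.read_camera(name): name is "scene" or "top"; returns (picture, depth): 480x640x3 uint8, blue, green, red; 480x640 float32, m along the optical axis (not along the pixel's ray), 0 where there is no reading.
- viewer.camera_params(name): a dict with "fx", "fy", "cx", "cy" (pixels), "k1" (the pictures are not rectified: a ray, as slopes to the right and down, at radius r is drawn at 1 + k1 r^2 times it, then the intrinsics apply), "R" (3x3) and "t" (3): a world point X has camera coordinates R X + t. Camera axes: x right, y down, z forward; pixel columns grow to the right and rows downward; lengths in m; the calibration is good to about 2 mm. A picture is of the moment at which its call begins. camera_params takes no time and is no camera call.
- bot.finish_job(): hands the job in; it is judged then, once.
The state is a dict: "time": time; "q": joint angles; "joint_vel": joint speeds; "joint_torque": joint torques, N m; "tool_pos": TCP position; "tcp_rot": TCP orientation; "wrist_force": force on the tool from outside, world axes, zero at the start; "torque": the same for the moment, N m; "width": opening from 0.0 (shut) to 1.0 (fully open); "grip_force": force on a finger pad.
Only numpy, scipy, OpenCV 4.12 (cv2) and the standard library are available. Lean on these libraries where they do the work, as an engineer would, in place of code of your own. Each camera call takes 0.05 s, during which the arm holds its last target. There are 200 camera calls.

### The job

Take the solder spool off the top of the black tray stack and stand it on the bench, clear of the stack. Then peel off only the top tray: lift its tab corner first while the opposite corner still rests in the tray below, then lift the whole tray free, leaving the other trays standing where they are and the things around undisturbed. Finish while holding the tray by its tab, still and level, about 10 cm above the middle of the square inspection pad; do not put it down or let go.

Things in the scene. Friction and masses are not known exactly. Their poses are not given: they have to be found in the camera images.
- spool: solder spool, round, 54 mm across, 36 mm high, 0.22 kg, upright on one flange in the top tray, its underside 31 mm above the stack's. Origin on the underside, z up, but off the spool's axis, which is 6.5 mm from it toward the spool's own +y; a thin wire end hangs out at -y. Grip from above across the flanges (54 mm), upper part. Free bench to set it on: x 0.43 to 0.50, y -0.19 to -0.25.
- stack: lower black formed trays, one piece, on a steel base plate 140 x 110 x 8 mm; 1.1 kg, loose. Origin: centre of the underside, z up, x along the trays' 130 mm side. The top flange, on which the top tray's flange rests, is 40 mm up; pocket 113 x 83 mm. Four sprung dimples in the pocket's short walls grip the nested tub, so the top tray sticks with some 4 to 8 N in all until lifted about 10 mm.
- tray: top tray, black, 0.1 kg: flange 130 x 100 mm (12 to 15 mm above the origin, edge ridge 2 mm higher) round an open tub 108 x 78 mm outside, 12 mm deep below the flange. Origin: centre of the tub's underside; z up; x along the 130 mm side. Nested, its origin is 28 mm above the stack's, axes alike. A thumb tab stands at the (-x, -y) corner.
- tab (a point): middle of the tray's thumb tab: upright plate 28 mm wide, 10 mm thick, from 15 to 43 mm above the tray's origin; this point is at (-62.6, -48.2, 30) mm in the tray's frame. The tab's broad faces look along the horizontal line from the tray's centre to the tab.
- near_corner (a point): corner of the top tray at the tab, at (-65, -50, 12) mm in the tray's frame: underside of the flange
- far_corner (a point): opposite corner of the top tray, at (65, 50, 12) mm in the tray's frame: underside of the flange; the tray tilts about it when the tab corner is lifted
- pad: square inspection pad fixed to the bench, aluminium with a dark inlay, 120 x 120 x 6 mm. Origin: centre of the underside.
- flux_tin: bystander: round red tin, 58 mm across, 20 mm high, loose; origin at the underside's centre
- capacitor: bystander: blue upright capacitor, 18 mm across, 26 mm high, loose; origin at the underside's centre
- eraser: bystander: eraser 21 x 46 x 12 mm, loose; origin at the underside's centre
Things that resemble listed ones, but are neither listed nor needed, are in the scene too. Leave any blue or green look-alike of the spool alone.

How it is judged:
By the outcome, as a careful person would: the job done as asked, in the order asked, and still so for the second after the job is handed in, while the arm keeps its last pose, push and grip.
It also fails if it takes over 54 s, if anything falls off the work surface, if the arm or the gripper's body presses on something with over 40 N, if the wrist force passes 120 N, or if a joint passes its speed limit or range.

## Working session

There is one attempt and no reset: what is moved stays moved. The work goes in short steps, Python scripts to look and compute and a tool call to move; the robot and the scene stay as the last step left them, time stands still between calls to the robot, and variables do not carry over. Pictures are saved under pics/ and viewed, at most 13 in all, crops included, and the job is handed in when it is done.

Besides the shell and the picture viewer there is one more tool, called after "Emit:" as a command line: name --argument value ..., lists and objects as JSON in quotes. jog_arm: Moves the arm, as the interface text tells. Its arguments: {"type":"object","properties":{"increments":{"type":"array","items":{"type":"array","items":{"type":"array","items":{"type":"number"}}}},"force":{"type":"number"}},"required":["increments"]}

```bash
ls; mkdir -p pics
cat > h.py <<'E'
import numpy as np, cv2
from scipy.spatial.transform import Rotation as Ro
from workcell import read_state, viewer, bot
def ray(name,uv):
    c=viewer.camera_params(name); R=np.array(c['R']);t=np.array(c['t'])
    K=np.array([[c['fx'],0,c['cx']],[0,c['fy'],c['cy']],[0,0,1]])
    p=cv2.undistortPoints(np.array(uv,float).reshape(-1,1,2),K,np.array([c['k1'],0,0,0,0.]))[:,0]
    d=np.c_[p,np.ones(len(p))]
    return -R.T@t, d@R, d
def onz(name,uv,z):
    o,d,_=ray(name,uv); return o+d*((z-o[2])/d[:,2])[:,None]
def proj(name,X):
    c=viewer.camera_params(name); K=np.array([[c['fx'],0,c['cx']],[0,c['fy'],c['cy']],[0,0,1]])
    return cv2.projectPoints(np.array(X,float).reshape(-1,1,3),cv2.Rodrigues(np.array(c['R'],float))[0],np.array(c['t'],float),K,np.array([c['k1'],0,0,0,0.]))[0][:,0]
def snap(n,tag):
    p,d=viewer.read_camera(n); cv2.imwrite(f'pics/{tag}.png',p); np.save(f'pics/{tag}.npy',d); return p,d
E
python3 - <<'E'
from h import *
s=read_state();print(s)
for n in('scene','top'):
    snap(n,n+'0');c=viewer.camera_params(n);print(n,c)
E
```

```text
pics
{'time': 0.0, 'q': array([ 1.14106666e+00,  2.64792549e-01,  1.60540549e+00,  4.47459442e-06,
        1.27370455e+00, -3.69065628e-02]), 'joint_vel': array([ 1.07067802e-03, -9.24624903e-04, -8.46207049e-05,  6.89468250e-04,
       -2.31821248e-04, -1.20470401e-03]), 'joint_torque': array([ 1.76221645e-03, -5.15128398e+01, -3.67307174e+01,  1.29033390e-05,
        1.30183817e-02, -7.39402566e-06]), 'tool_pos': array([0.25815074, 0.62305528, 0.30251829]), 'tcp_rot': array([-0.61298199, -3.08065959,  0.00352796]), 'wrist_force': array([-0.70072938,  0.40776306, -0.46298206]), 'torque': array([-0.00502764,  0.01408912,  0.08861733]), 'grip_force': 0.0, 'width': 1.001611541154287}
scene {'fx': 483.85714308709305, 'fy': 483.85714308709305, 'cx': 315.77384452072175, 'cy': 239.89184158954006, 'k1': -0.10929055776136365, 'R': array([[ 0.87041396, -0.49161058, -0.0264307 ],
       [-0.24135963, -0.37931239, -0.89323437],
       [ 0.42909798,  0.78386297, -0.44881374]]), 't': array([-0.39601492,  0.26837296,  0.79158676])}
top {'fx': 570.9299279252888, 'fy': 570.9299279252888, 'cx': 334.7027192107242, 'cy': 243.09193424895852, 'k1': -0.13741813824640423, 'R': array([[-0.03032819, -0.99953757,  0.00220188],
       [-0.97866037,  0.02924668, -0.20339252],
       [ 0.20323407, -0.00832342, -0.9790948 ]]), 't': array([0.15633112, 0.51162827, 1.08711493])}
```

View pics/scene0.png

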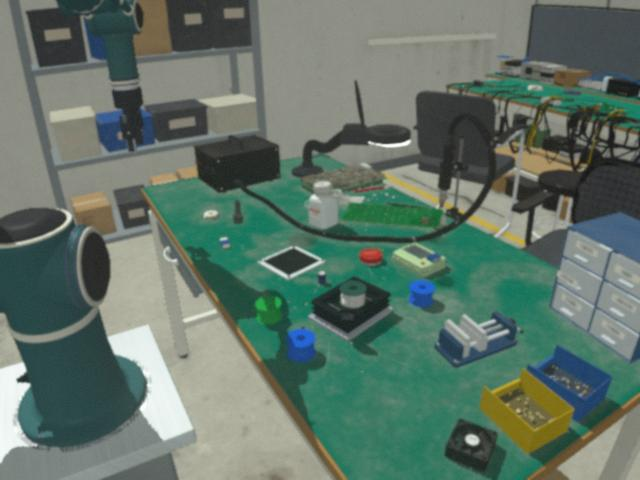

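View pics/top0.png

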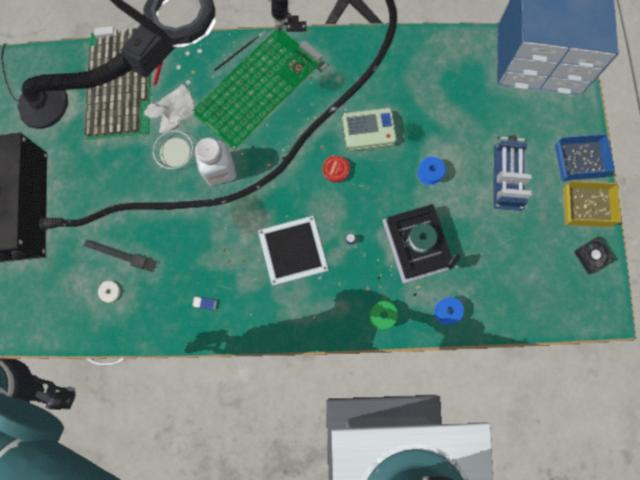

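The top view shows the stack at about (420,243) with the grey-green spool at (424,237), the tab near (455,262), the pad at (293,249) and the capacitor at (351,239). The green and blue look-alikes are at (384,315), (450,310) and (432,170). In the scene view the stack is at (350,305) and the spool at (352,293).

Run:
```python
from h import *
t=cv2.imread('pics/top0.png');s=cv2.imread('pics/scene0.png')
a=cv2.resize(t[195:290,375:470],(480,480),interpolation=cv2.INTER_CUBIC)
b=cv2.resize(s[265:340,300:400],(640//2*1,240),interpolation=cv2.INTER_CUBIC)
b=cv2.resize(s[265:345,305:395],(320,284),interpolation=cv2.INTER_CUBIC)
o=np.zeros((480,800,3),np.uint8);o[:,:480]=a;o[:284,480:]=b
cv2.imwrite('pics/z0.png',cv2.convertScaleAbs(o,alpha=1.5,beta=15))
d=np.load('pics/top0.npy')
for uv in [(424,237),(416,237),(400,225),(455,262),(448,245),(293,249),(351,239),(280,300)]:
    o_,dd,_=ray('top',[uv]);print(uv,(o_+dd*d[uv[1],uv[0]])[0].round(4))
# pad outline: aluminium bright
g=cv2.cvtColor(t,cv2.COLOR_BGR2HSV)
m=((g[...,1]<60)&(g[...,2]>130)).astype(np.uint8);w=np.zeros_like(m);w[205:295,250:335]=1
cs,_=cv2.findContours(m*w,0,2);c=max(cs,key=cv2.contourArea);r=cv2.minAreaRect(c)
print(r);P=onz('top',cv2.boxPoints(r),.006);print(P.round(4),P.mean(0))
# non-green mask of stack
m=((g[...,1]<110)).astype(np.uint8);w=np.zeros_like(m);w[195:292,375:470]=1
cs,_=cv2.findContours(m*w,0,2);c=max(cs,key=cv2.contourArea);print(cv2.minAreaRect(c))
```

```text
(424, 237) [ 0.5264 -0.0413  0.0375]
(416, 237) [ 0.5209 -0.0205  0.0656]
(400, 225) [0.5544 0.0056 0.0312]
(455, 262) [ 0.4671 -0.0936  0.072 ]
(448, 245) [ 0.515  -0.0965  0.0041]
(293, 249) [0.515  0.2271 0.0102]
(351, 239) [0.529  0.1071 0.0266]
(280, 300) [0.4108 0.256  0.0028]
((290.3277282714844, 250.54537963867188), (58.940643310546875, 64.18321228027344), 75.25643920898438)
[[0.5585 0.3132 0.006 ]
 [0.5897 0.1824 0.006 ]
 [0.4677 0.1543 0.006 ]
 [0.4375 0.2825 0.006 ]] [0.51335038 0.23307461 0.006     ]
((422.5, 243.0), (96.0, 93.0), 90.0)
```

View pics/z0.png

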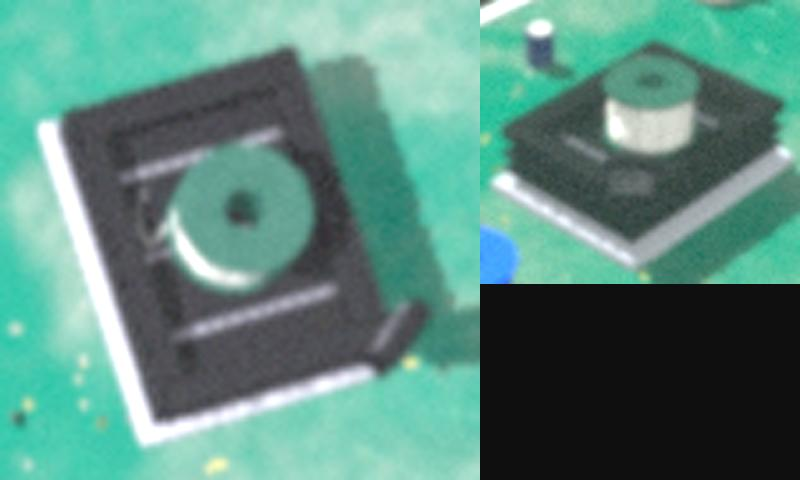

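The zoomed crop shows the top tray's flange corners at about (65,112), (295,50) and (157,422), with the tab at (400,338). The spool's top disc is centred at (243,217), with its wire end on the left (+y) side.

```bash
cat >> h.py <<'E'
def R_down(phi):  # tool z down, tool y axis at world angle phi
    y=np.array([np.cos(phi),np.sin(phi),0]);z=np.array([0,0,-1.]);x=np.cross(y,z);return np.c_[x,y,z]
def togo(pos,Rt):
    s=read_state();R=Ro.from_rotvec(s['tcp_rot']).as_matrix()
    print('t',round(s['time'],2),'pos',s['tool_pos'].round(4),'q',s['q'].round(2),'F',s['wrist_force'].round(1),'w',round(s['width'],3),'g',round(s['grip_force'],1))
    print('shift units',(R.T@(np.array(pos)-s['tool_pos'])/.03).round(2),'turn units',(np.degrees(Ro.from_matrix(R.T@Rt).as_rotvec())/6).round(2))
E
python3 - <<'E'
from h import *
k=480/95
uv=lambda p:np.array(p)/k+[375,195]-.4
f=onz('top',[uv((65,112)),uv((295,50)),uv((157,422))],.045)
print('flange',f.round(4),'centre',((f[1]+f[2])/2).round(4),'len',np.linalg.norm(f[0]-f[2]),np.linalg.norm(f[0]-f[1]))
ax=f[0]-f[2];ay=f[0]-f[1];print('yaw',np.degrees(np.arctan2(ax[1],ax[0])),np.degrees(np.arctan2(-ay[0],ay[1])))
t=cv2.imread('pics/top0.png');g=cv2.cvtColor(t,cv2.COLOR_BGR2HSV)
m=((g[...,1]>50)&(g[...,2]>50)).astype(np.uint8);w=np.zeros_like(m);w[218:257,403:443]=1
cs,_=cv2.findContours(m*w,0,2);c=max(cs,key=cv2.contourArea);e=cv2.fitEllipse(cv2.convexHull(c));print('spool ell',e)
print('spool',onz('top',[uv((243,217)),e[0]],.067).round(4))
s=cv2.imread('pics/scene0.png'); k2=320/90
print('spool scene',onz('scene',[np.array([652,83]-np.array([480,0]))/k2+[305,265]-.4],.067).round(4))
print('tab top',onz('top',[uv((400,338))],.071))
print('corner hidden from scene', onz('scene',[np.array([632,245]-np.array([480,0]))/k2+[305,265]-.4],.008), )
p=np.radians(16); R=R_down(p); togo([.527,-.03,.2],R); togo([.527,-.03,.2],R_down(p+np.pi))
E
```

```text
flange [[ 0.569   0.032   0.045 ]
 [ 0.5923 -0.0629  0.045 ]
 [ 0.4423  0.0018  0.045 ]] centre [ 0.5173 -0.0305  0.045 ] len 0.1303139377988241 0.09767956092871649
yaw 13.382012513268837 13.794355308991891
spool ell ((421.8258972167969, 237.70501708984375), (28.56424903869629, 31.401979446411133), 40.1579704284668)
spool [[ 0.5191 -0.0336  0.067 ]
 [ 0.5188 -0.0318  0.067 ]]
spool scene [[ 0.5225 -0.0342  0.067 ]]
tab top [[ 0.46838945 -0.09143266  0.071     ]]
corner hidden from scene [[ 0.47552987 -0.08721481  0.008     ]]
t 0.1 pos [0.2581 0.6231 0.3027] q [ 1.14  0.26  1.61  0.    1.27 -0.04] F [-1.6 -0.2  0. ] w 1.0 g 0.0
shift units [-16.61 -16.68   3.46] turn units [-0.02  0.01  8.58]
t 0.1 pos [0.2581 0.6231 0.3027] q [ 1.14  0.26  1.61  0.    1.27 -0.04] F [-1.6 -0.2  0. ] w 1.0 g 0.0
shift units [-16.61 -16.68   3.46] turn units [-1.000e-02 -2.000e-02 -2.142e+01]
```

```bash
cat >> h.py <<'E'
def plan(pos,Rt,N):
    s=read_state();R=Ro.from_rotvec(s['tcp_rot']).as_matrix()
    w=Ro.from_matrix(R.T@Rt).as_rotvec()/N;M=Ro.from_rotvec(w).as_matrix()
    V=sum(np.linalg.matrix_power(M,i) for i in range(N))
    v=np.linalg.solve(V,R.T@(np.array(pos)-s['tool_pos']))
    print(N,'rows of',(v/.03).round(3).tolist(),(np.degrees(w)/6).round(3).tolist())
E
python3 - <<'E'
from h import *
plan([.52,-.0335,.17],R_down(np.radians(13.6)),25)
plan([.52,-.0335,.17],R_down(np.radians(13.6)),30)
E
```

```text
25 rows of [-0.92, -0.332, 0.177] [-0.001, 0.0, 0.359]
30 rows of [-0.767, -0.275, 0.148] [-0.001, 0.0, 0.299]
```

Emit:
jog_arm --increments '[[[-0.92,-0.332,0.177,0,0,0.359,1],[-0.92,-0.332,0.177,0,0,0.359,1],[-0.92,-0.332,0.177,0,0,0.359,1],[-0.92,-0.332,0.177,0,0,0.359,1],[-0.92,-0.332,0.177,0,0,0.359,1]]]'

```text
time: 0.52
tool_pos: [0.3595, 0.5159, 0.2764]
tcp_rot: [-0.902, -3.009, 0.002]
wrist_force: [-0.1, -0.0, -0.9]
width: 1.001
grip_force: 0.0
```

Emit:
jog_arm --increments '[[[-0.92,-0.332,0.177,0,0,0.359,1],[-0.92,-0.332,0.177,0,0,0.359,1],[-0.92,-0.332,0.177,0,0,0.359,1],[-0.92,-0.332,0.177,0,0,0.359,1],[-0.92,-0.332,0.177,0,0,0.359,1]]]'

```text
time: 0.93
tool_pos: [0.4383, 0.3921, 0.25]
tcp_rot: [-1.181, -2.911, 0.001]
wrist_force: [-0.1, -0.2, -1.0]
width: 0.997
grip_force: 0.0
```

Emit:
jog_arm --increments '[[[-0.92,-0.332,0.177,0,0,0.359,1],[-0.92,-0.332,0.177,0,0,0.359,1],[-0.92,-0.332,0.177,0,0,0.359,1],[-0.92,-0.332,0.177,0,0,0.359,1],[-0.92,-0.332,0.177,0,0,0.359,1]]]'

```text
time: 1.35
tool_pos: [0.4924, 0.2561, 0.2236]
tcp_rot: [-1.449, -2.787, 0.001]
wrist_force: [0.8, -0.4, 0.2]
width: 0.999
grip_force: 0.0
```

Emit:
jog_arm --increments '[[[-0.92,-0.332,0.177,0,0,0.359,1],[-0.92,-0.332,0.177,0,0,0.359,1],[-0.92,-0.332,0.177,0,0,0.359,1],[-0.92,-0.332,0.177,0,0,0.359,1],[-0.92,-0.332,0.177,0,0,0.359,1]]]'

```text
time: 1.77
tool_pos: [0.5202, 0.1123, 0.1971]
tcp_rot: [-1.704, -2.639, 0.0]
wrist_force: [0.3, -0.2, -0.4]
width: 0.996
grip_force: 0.0
```

Run:
```python
from h import *
togo([.52,-.0335,.17],R_down(np.radians(13.6)))
plan([.52,-.0335,.17],R_down(np.radians(13.6)),5)
```

```text
t 1.77 pos [0.5202 0.1123 0.1971] q [ 0.17  0.09  2.02 -0.    1.04 -0.26] F [ 0.3 -0.2 -0.4] w 0.996 g 0.0
shift units [-4.43 -2.01  0.9 ] turn units [-0.   -0.    1.79]
5 rows of [-0.914, -0.334, 0.181] [-0.001, -0.0, 0.357]
```

Emit:
jog_arm --increments '[[[-0.914,-0.334,0.18,0,0,0.357,1],[-0.914,-0.334,0.18,0,0,0.357,1],[-0.914,-0.334,0.18,0,0,0.357,1],[-0.914,-0.334,0.18,0,0,0.357,1],[-0.914,-0.334,0.18,0,0,0.357,1]]]'

```text
time: 2.18
tool_pos: [0.52, -0.0334, 0.1701]
tcp_rot: [-1.943, -2.469, 0.0]
wrist_force: [-0.3, 0.1, 0.0]
width: 0.999
grip_force: 0.0
```

Run:
```python
from h import *
togo([.52,-.0335,.114],R_down(np.radians(13.6)))
p,d=snap('top','top1');q,d2=snap('scene','scene1')
a=cv2.resize(p[195:290,375:470],(400,400),interpolation=cv2.INTER_CUBIC)
b=cv2.resize(q[225:345,290:410],(400,400),interpolation=cv2.INTER_CUBIC)
cv2.imwrite('pics/z1.png',cv2.convertScaleAbs(np.hstack([a,b]),alpha=1.5,beta=15))
```

```text
t 2.18 pos [ 0.52   -0.0334  0.1701] q [-0.11  0.1   2.06  0.    0.98 -0.35] F [-0.3  0.1  0. ] w 0.999 g 0.0
shift units [-0.   -0.    1.87] turn units [-0. -0. -0.]
```

View pics/z1.png

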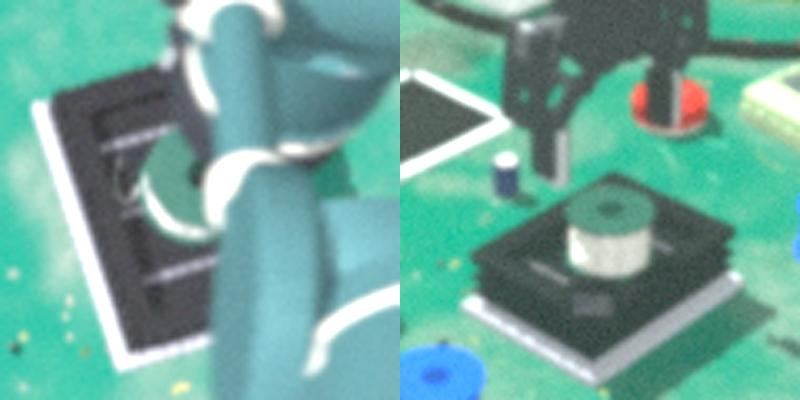

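The gripper straddles the spool: fingers at (550,170) and (665,110) in the crop, with the spool at (610,215). Descending.

Emit:
jog_arm --increments '[[[0,0,0.5,0,0,0,0.95],[0,0,0.5,0,0,0,0.9],[0,0,0.4,0,0,0,0.8],[0,0,0.3,0,0,0,0.7],[0,0,0.17,0,0,0,0.6]]]' --force 40

```text
time: 2.7
tool_pos: [0.5194, -0.0314, 0.1129]
tcp_rot: [-1.938, -2.47, 0.002]
wrist_force: [0.0, 0.1, -0.4]
width: 0.801
grip_force: 0.0
```

Emit:
jog_arm --increments '[[[0,0,0,0,0,0,0.5],[0,0,0,0,0,0,0.4],[0,0,0,0,0,0,0.3],[0,0,0,0,0,0,0.1],[0,0,0,0,0,0,0]]]'

```text
time: 3.12
tool_pos: [0.5216, -0.0319, 0.1159]
tcp_rot: [1.939, 2.469, 0.003]
wrist_force: [-0.3, 1.8, 3.7]
width: 0.607
grip_force: 42.6
```

Emit:
jog_arm --increments '[[[0,0,0,0,0,0,0],[0,0,0,0,0,0,0],[0,0,0,0,0,0,0],[0,0,0,0,0,0,0],[0,0,0,0,0,0,0]]]'

```text
time: 3.53
tool_pos: [0.5216, -0.032, 0.1159]
tcp_rot: [1.939, 2.469, 0.003]
wrist_force: [0.3, 1.8, 5.8]
width: 0.611
grip_force: 42.8
```

Emit:
jog_arm --increments '[[[0,0,-0.15,0,0,0,0],[0,0,-0.2,0,0,0,0],[0,0,-0.3,0,0,0,0],[0,0,-0.4,0,0,0,0],[0,0,-0.6,0,0,0,0]]]'

```text
time: 3.95
tool_pos: [0.519, -0.0319, 0.1637]
tcp_rot: [-1.939, -2.468, 0.003]
wrist_force: [-0.2, -0.1, -1.9]
width: 0.61
grip_force: 42.2
```

Emit:
jog_arm --increments '[[[0,0,-0.6,0,0,0,0],[0,0,-0.5,0,0,0,0],[0,0,-0.3,0,0,0,0],[0,0,0,0,0,0,0],[0,0,0,0,0,0,0]]]'

```text
time: 4.37
tool_pos: [0.5206, -0.032, 0.2068]
tcp_rot: [1.94, 2.47, 0.001]
wrist_force: [0.2, -0.3, -3.4]
width: 0.613
grip_force: 42.3
```

Run:
```python
from h import *
R=R_down(np.radians(13.6))
togo([.47,-.22,.205],R); plan([.47,-.22,.205],R,10)
p,d=snap('top','top2');q,d2=snap('scene','scene2')
a=cv2.resize(p[195:290,375:470],(400,400),interpolation=cv2.INTER_CUBIC)
b=cv2.resize(q[225:345,290:410],(400,400),interpolation=cv2.INTER_CUBIC)
cv2.imwrite('pics/z2.png',cv2.convertScaleAbs(np.hstack([a,b]),alpha=1.5,beta=15))
```

```text
t 4.37 pos [ 0.5206 -0.032   0.2068] q [-0.11  0.06  2.03 -0.    1.05 -0.35] F [ 0.2 -0.3 -3.4] w 0.613 g 42.3
shift units [-5.69 -3.12  0.06] turn units [0.01 0.   0.02]
10 rows of [-0.569, -0.312, 0.006] [0.001, 0.0, 0.002]
```

View pics/z2.png

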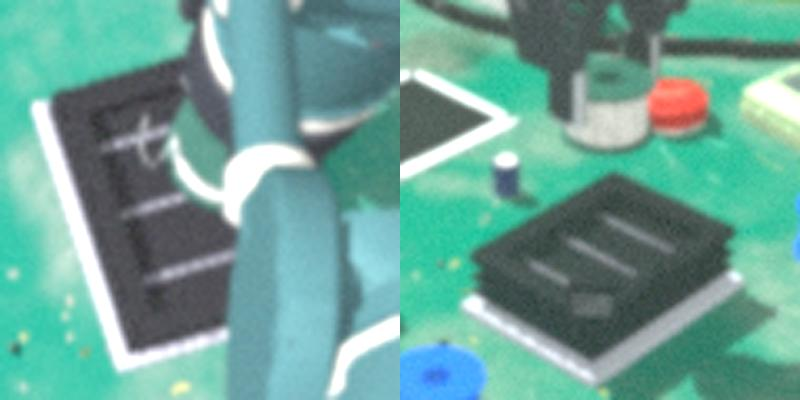

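The spool is in the gripper, crop (610,110). The stack sits as before.

Emit:
jog_arm --increments '[[[-0.3,-0.17,0,0,0,0,0],[-0.6,-0.33,0,0,0,0,0],[-0.75,-0.4,0,0,0,0,0],[-0.75,-0.4,0,0,0,0,0],[-0.75,-0.4,0,0,0,0,0]]]'

```text
time: 4.88
tool_pos: [0.4919, -0.1371, 0.2048]
tcp_rot: [-1.938, -2.47, 0.002]
wrist_force: [0.8, -0.2, -2.6]
width: 0.61
grip_force: 42.3
```

Emit:
jog_arm --increments '[[[-0.75,-0.4,0,0,0,0,0],[-0.75,-0.4,0.3,0,0,0,0],[-0.6,-0.34,0.5,0,0,0,0],[-0.3,-0.18,0.6,0,0,0,0],[-0.1,-0.06,0.6,0,0,0,0]]]'

```text
time: 5.3
tool_pos: [0.4696, -0.2209, 0.1449]
tcp_rot: [-1.943, -2.468, 0.002]
wrist_force: [0.6, 0.4, -2.8]
width: 0.61
grip_force: 42.3
```

Emit:
jog_arm --increments '[[[0,0,0.5,0,0,0,0],[0,0,0.5,0,0,0,0],[0,0,0.4,0,0,0,0],[0,0,0.2,0,0,0,0],[0,0,0,0,0,0,0]]]'

```text
time: 5.72
tool_pos: [0.4692, -0.2181, 0.0959]
tcp_rot: [-1.938, -2.467, 0.001]
wrist_force: [-0.2, 0.4, -1.9]
width: 0.61
grip_force: 42.3
```

Run:
```python
from h import *
R=R_down(np.radians(13.6))
togo([.467,-.22,.0855],R)
q,d2=snap('scene','scene3')
# green-grey spool bottom vs bench in scene
print(proj('scene',[[.467,-.22,0],[.467,-.22,.036]]))
cv2.imwrite('pics/z3.png',cv2.resize(q[270:420,330:530],(800,600),interpolation=cv2.INTER_CUBIC))
```

```text
t 5.72 pos [ 0.4692 -0.2181  0.0959] q [-0.48  0.2   2.11 -0.    0.84 -0.72] F [-0.2  0.4 -1.9] w 0.61 g 42.3
shift units [-0.05 -0.08  0.35] turn units [-0.03 -0.03  0.02]
[[384.99809084 379.42652043]
 [385.96534852 363.33878951]]
```

View pics/z3.png

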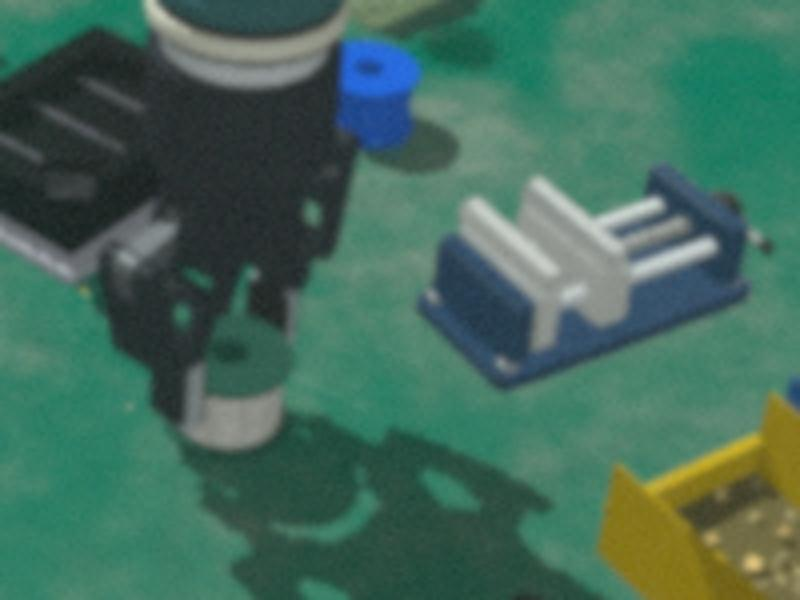

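The spool hangs upright just above the bench, crop (240,390). I'll lower it until it touches.

Emit:
jog_arm --increments '[[[0,0,0.1,0,0,0,0],[0,0,0.1,0,0,0,0],[0,0,0.06,0,0,0,0],[0,0,0,0,0,0,0],[0,0,0,0,0,0,0]]]'

```text
time: 6.18
tool_pos: [0.4709, -0.2185, 0.0905]
tcp_rot: [1.94, 2.47, 0.0]
wrist_force: [-0.2, 0.5, -2.7]
width: 0.609
grip_force: 42.3
```

Emit:
jog_arm --increments '[[[0,0,0.04,0,0,0,0],[0,0,0.02,0,0,0,0],[0,0,0,0,0,0,0],[0,0,0,0,0,0,0],[0,0,0,0,0,0,0]]]'

```text
time: 6.6
tool_pos: [0.4708, -0.2186, 0.0885]
tcp_rot: [1.941, 2.471, 0.0]
wrist_force: [-0.5, -0.8, -1.1]
width: 0.611
grip_force: 42.3
```

Emit:
jog_arm --increments '[[[0,0,0.04,0,0,0,0],[0,0,0.02,0,0,0,0],[0,0,0,0,0,0,0],[0,0,0,0,0,0,0],[0,0,0,0,0,0,0]]]'

```text
time: 7.02
tool_pos: [0.4708, -0.2186, 0.0867]
tcp_rot: [1.941, 2.471, -0.0]
wrist_force: [0.5, -0.3, -3.1]
width: 0.613
grip_force: 42.3
```

Emit:
jog_arm --increments '[[[0,0,0.03,0,0,0,0],[0,0,0,0,0,0,0],[0,0,0,0,0,0,0],[0,0,0,0,0,0,0],[0,0,0,0,0,0,0]]]'

```text
time: 7.43
tool_pos: [0.4708, -0.2186, 0.0858]
tcp_rot: [1.94, 2.471, -0.0]
wrist_force: [-0.0, 0.4, -2.4]
width: 0.61
grip_force: 42.3
```

Emit:
jog_arm --increments '[[[0,0,0.03,0,0,0,0],[0,0,0,0,0,0,0],[0,0,0,0,0,0,0],[0,0,0,0,0,0,0],[0,0,0,0,0,0,0]]]'

```text
time: 7.85
tool_pos: [0.4709, -0.2186, 0.085]
tcp_rot: [1.94, 2.47, 0.0]
wrist_force: [0.0, -0.5, -1.0]
width: 0.611
grip_force: 42.4
```

Emit:
jog_arm --increments '[[[0,0,0.03,0,0,0,0],[0,0,0,0,0,0,0],[0,0,0,0,0,0,0],[0,0,0,0,0,0,0],[0,0,0,0,0,0,0]]]'

```text
time: 8.27
tool_pos: [0.471, -0.2187, 0.0849]
tcp_rot: [1.94, 2.471, 0.0]
wrist_force: [-2.9, 1.4, 5.6]
width: 0.612
grip_force: 43.1
```

Contact: Fz is +5.6 N. I'll release and rise.

Emit:
jog_arm --increments '[[[0,0,0,0,0,0,0.4],[0,0,0,0,0,0,0.6],[0,0,0,0,0,0,0.8],[0,0,0,0,0,0,1],[0,0,0,0,0,0,1]]]'

```text
time: 8.68
tool_pos: [0.4708, -0.2185, 0.0839]
tcp_rot: [-1.94, -2.471, 0.0]
wrist_force: [0.2, -0.1, 0.2]
width: 0.997
grip_force: 0.0
```

Emit:
jog_arm --increments '[[[0,0,-0.3,0,0,0,1],[0,0,-0.5,0,0,0,1],[0,0,-0.8,0,0,0,1],[0,0,-0.8,0,0,0,1],[0,0,-0.8,0,0,0,1]]]'

```text
time: 9.1
tool_pos: [0.4706, -0.2184, 0.1813]
tcp_rot: [-1.94, -2.47, 0.0]
wrist_force: [0.7, -0.6, -0.7]
width: 0.996
grip_force: 0.0
```

Run:
```python
from h import *
R=R_down(np.radians(51.2))
togo([.468,-.0915,.18],R);plan([.468,-.0915,.18],R,10)
q,d=snap('scene','scene4');p,d2=snap('top','top4')
for n,dd in(('scene',d),('top',d2)):
    v,u=np.mgrid[0:480,0:640]; o,r,_=ray(n,np.c_[u.ravel(),v.ravel()]);X=o+r*dd.ravel()[:,None]
    ok=(dd.ravel()>0)&(np.hypot(X[:,0]-.468,X[:,1]+.0915)<.025)&(X[:,2]>.054)&(X[:,2]<.076)
    print(n,ok.sum(),X[ok].mean(0).round(4) if ok.any() else '',np.c_[u.ravel(),v.ravel()][ok].mean(0))
a=cv2.resize(p[195:315,375:495],(400,400),interpolation=cv2.INTER_CUBIC)
b=cv2.resize(q[270:390,310:430],(400,400),interpolation=cv2.INTER_CUBIC)
cv2.imwrite('pics/z4.png',cv2.convertScaleAbs(np.hstack([a,b]),alpha=1.5,beta=15))
# pad: dark inlay + white frame hull, top0
t=cv2.imread('pics/top0.png');g=cv2.cvtColor(t,cv2.COLOR_BGR2HSV)
m=((g[...,1]<70)&(g[...,2]>150)).astype(np.uint8);n_,l,st,c=cv2.connectedComponentsWithStats(m[205:295,245:335])
i=1+st[1:,4].argmax();cs,_=cv2.findContours((l==i).astype(np.uint8),0,2);r=cv2.minAreaRect(cs[0]);P=cv2.boxPoints(r)+[245,205]
W=onz('top',P,.006);print('pad',r,W.round(4).tolist(),W.mean(0).round(4),[np.linalg.norm(W[i]-W[i-1]).round(4) for i in range(4)])
```

```text
t 9.1 pos [ 0.4706 -0.2184  0.1813] q [-0.48  0.08  2.06 -0.    1.   -0.72] F [ 0.7 -0.6 -0.7] w 0.996 g 0.0
shift units [4.13 0.92 0.05] turn units [-0.   -0.   -6.25]
10 rows of [0.375, 0.212, 0.005] [-0.0, -0.0, -0.625]
scene 144 [ 0.4687 -0.0949  0.0643] [346.63194444 312.4375    ]
top 71 [ 0.471  -0.0925  0.068 ] [453.87323944 260.45070423]
pad ((47.11878204345703, 45.08952331542969), (57.73917007446289, 59.20026397705078), 74.87599182128906) [[0.5588, 0.3043, 0.006], [0.5884, 0.1839, 0.006], [0.4691, 0.1555, 0.006], [0.4404, 0.2737, 0.006]] [0.5142 0.2293 0.006 ] [np.float64(0.1222), np.float64(0.1241), np.float64(0.1227), np.float64(0.1216)]
```

View pics/z4.png

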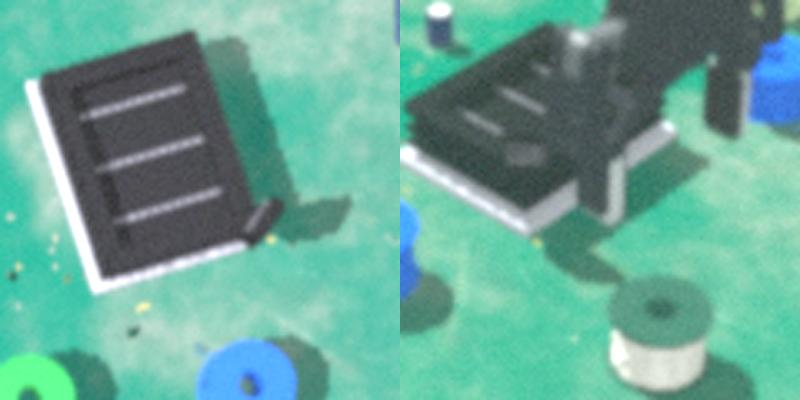

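The spool stands upright on the bench, right crop (660,340), and the stack is fully visible in the left crop. The flange corners are at (42,76), (193,33) and (102,276), and the tab top is at (263,220).

Run:
```python
from h import *
uv=lambda p:np.array(p)*.3+[375,195]-.35
f=onz('top',[uv((42,76)),uv((193,33)),uv((102,276))],.045);c=(f[1]+f[2])/2
ax=f[0]-f[2];ay=f[0]-f[1];y=[np.degrees(np.arctan2(ax[1],ax[0])),np.degrees(np.arctan2(-ay[0],ay[1]))]
print(c,y);a=np.radians(13.6);print('tab from stack',c[:2]+np.array([[np.cos(a),-np.sin(a)],[np.sin(a),np.cos(a)]])@[-.0626,-.0482])
print('tab direct',onz('top',[uv((263,220)),uv((247,242)),uv((281,203))],.071))
```

```text
[ 0.51794606 -0.02969789  0.045     ] [np.float64(13.556949407438525), np.float64(14.606651200100979)]
tab from stack [ 0.46843516 -0.09126631]
tab direct [[ 0.47008538 -0.09112206  0.071     ]
 [ 0.45729282 -0.08068455  0.071     ]
 [ 0.47991272 -0.10260792  0.071     ]]
```

Emit:
jog_arm --increments '[[[0.375,0.212,0,0,0,-0.632,0.9],[0.375,0.212,0,0,0,-0.632,0.7],[0.375,0.212,0,0,0,-0.632,0.5],[0.375,0.212,0,0,0,-0.632,0.3],[0.375,0.212,0,0,0,-0.632,0.1]]]'

```text
time: 9.62
tool_pos: [0.4797, -0.1542, 0.1796]
tcp_rot: [-1.503, -2.758, 0.0]
wrist_force: [1.1, -0.2, -0.1]
width: 0.556
grip_force: 0.0
```

Emit:
jog_arm --increments '[[[0.375,0.212,0,0,0,-0.632,0],[0.375,0.212,0,0,0,-0.632,0],[0.375,0.212,0,0,0,-0.632,0],[0.375,0.212,0,0,0,-0.632,0],[0.375,0.212,0,0,0,-0.632,0]]]'

```text
time: 10.03
tool_pos: [0.4674, -0.0909, 0.1795]
tcp_rot: [-1.027, -2.968, 0.0]
wrist_force: [0.1, 0.9, 0.1]
width: 0.498
grip_force: 0.0
```

Emit:
jog_arm --increments '[[[0,0,0,0,0,0,0],[0,0,0,0,0,0,0],[0,0,0,0,0,0,0],[0,0,0,0,0,0,0],[0,0,0,0,0,0,0]]]'

```text
time: 10.45
tool_pos: [0.4682, -0.0923, 0.18]
tcp_rot: [1.034, 2.966, -0.0]
wrist_force: [-0.6, 0.4, 0.6]
width: 0.503
grip_force: 0.0
```

Run:
```python
from h import *
R=R_down(np.radians(51.6))
togo([.4687,-.0915,.122],R)
```

```text
t 10.45 pos [ 0.4682 -0.0923  0.18  ] q [-0.25  0.    2.14 -0.    1.   -1.15] F [-0.6  0.4  0.6] w 0.503 g 0.0
shift units [0.   0.03 1.93] turn units [-0.    0.   -0.01]
```

Emit:
jog_arm --increments '[[[0,0.03,0.5,0,0,0,0],[0,0,0.5,0,0,0,0],[0,0,0.4,0,0,0,0],[0,0,0.3,0,0,0,0],[0,0,0.2,0,0,0,0]]]'

```text
time: 10.87
tool_pos: [0.468, -0.0912, 0.1218]
tcp_rot: [-1.033, -2.965, 0.0]
wrist_force: [-0.7, 0.0, -0.9]
width: 0.501
grip_force: 0.0
```

Emit:
jog_arm --increments '[[[0,0,0,0,0,0,0],[0,0,0,0,0,0,-0.2],[0,0,0,0,0,0,-0.3],[0,0,0,0,0,0,-0.4],[0,0,0,0,0,0,-0.5]]]' --force 25

```text
time: 11.28
tool_pos: [0.4691, -0.0911, 0.1238]
tcp_rot: [1.032, 2.966, 0.0]
wrist_force: [-0.8, -0.0, -0.2]
width: 0.249
grip_force: 0.0
```

Run:
```python
from h import *
togo([.4687,-.0915,.122],R_down(np.radians(51.6)))
q,d=snap('scene','scene5');p,d=snap('top','top5')
a=cv2.resize(p[195:290,400:495],(400,400),interpolation=cv2.INTER_CUBIC)
b=cv2.resize(q[265:345,300:380],(400,400),interpolation=cv2.INTER_CUBIC)
cv2.imwrite('pics/z5.png',cv2.convertScaleAbs(np.hstack([a,b]),alpha=2,beta=20))
```

```text
t 11.28 pos [ 0.4691 -0.0911  0.1238] q [-0.24  0.08  2.18 -0.    0.88 -1.15] F [-0.8 -0.  -0.2] w 0.249 g 0.0
shift units [ 0.   -0.02  0.06] turn units [0.01 0.01 0.  ]
```

View pics/z5.png

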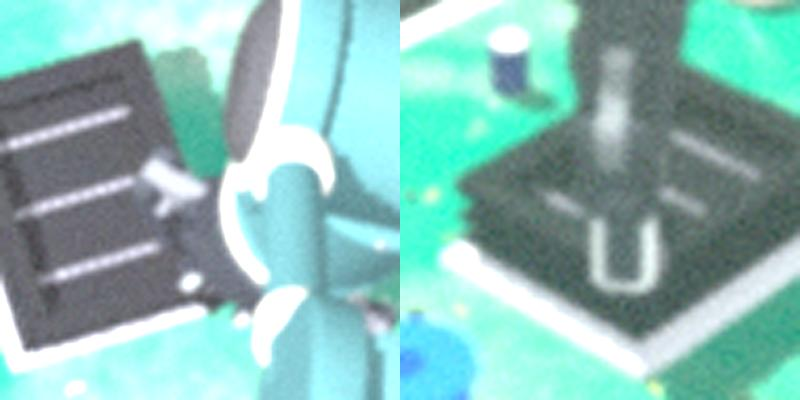

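The outer finger stands in front of the tab, right crop (625,255), and the tools straddle the tab. Closing, then gripping harder.

Emit:
jog_arm --increments '[[[0,0,0,0,0,0,-0.6],[0,0,0,0,0,0,-0.7],[0,0,0,0,0,0,-0.8],[0,0,0,0,0,0,-0.9],[0,0,0,0,0,0,-1]]]' --force 25

```text
time: 11.8
tool_pos: [0.4687, -0.0909, 0.1232]
tcp_rot: [1.032, 2.967, 0.0]
wrist_force: [-0.5, 1.3, 2.9]
width: 0.109
grip_force: 24.6
```

Emit:
jog_arm --increments '[[[0,0,0,0,0,0,-1],[0,0,0,0,0,0,-1],[0,0,0,0,0,0,-1],[0,0,0,0,0,0,-1],[0,0,0,0,0,0,-1]]]' --force 80

```text
time: 12.22
tool_pos: [0.4687, -0.0909, 0.1234]
tcp_rot: [1.032, 2.967, 0.0]
wrist_force: [-0.1, 1.9, 5.7]
width: 0.092
grip_force: 78.9
```

Run:
```python
from h import *
s=read_state();R=Ro.from_rotvec(s['tcp_rot']).as_matrix();p=s['tool_pos']
togo(p,R)
a=np.radians(13.9);Rz=np.array([[np.cos(a),-np.sin(a),0],[np.sin(a),np.cos(a),0],[0,0,1]])
c=np.array([.5182,-.0297,.028]);far=c+Rz@[.065,.05,.012]
h=far-p;h[2]=0;h/=np.linalg.norm(h); axis=np.cross(h,[0,0,1.]) # lifts near side?
for ang in (7,):
    for sg in(1,-1):
        G=Ro.from_rotvec(axis*np.radians(sg*ang)).as_matrix();pn=far+G@(p-far)
        print(sg,pn.round(4)); 
        if pn[2]>p[2]: plan(pn,G@R,10)
```

```text
t 12.22 pos [ 0.4687 -0.0909  0.1234] q [-0.24  0.08  2.18  0.    0.88 -1.15] F [-0.1  1.9  5.7] w 0.092 g 78.9
shift units [0. 0. 0.] turn units [0. 0. 0.]
1 [ 0.4631 -0.0979  0.1032]
-1 [ 0.4758 -0.082   0.1424]
10 rows of [-0.0, 0.034, -0.065] [0.117, 0.001, -0.0]
```

Grip is solid: the opening equals the tab thickness. Peeling about the far corner.

Emit:
jog_arm --increments '[[[0,0.034,-0.065,0.117,0,0,-1],[0,0.034,-0.065,0.117,0,0,-1],[0,0.034,-0.065,0.117,0,0,-1],[0,0.034,-0.065,0.117,0,0,-1],[0,0.034,-0.065,0.117,0,0,-1]]]'

```text
time: 12.63
tool_pos: [0.4717, -0.0866, 0.1326]
tcp_rot: [-1.025, -2.946, 0.092]
wrist_force: [0.7, 1.7, 0.3]
width: 0.098
grip_force: 78.6
```

Emit:
jog_arm --increments '[[[0,0.034,-0.065,0.117,0,0,-1],[0,0.034,-0.065,0.117,0,0,-1],[0,0.034,-0.065,0.117,0,0,-1],[0,0.034,-0.065,0.117,0,0,-1],[0,0.034,-0.065,0.117,0,0,-1]]]'

```text
time: 13.05
tool_pos: [0.4754, -0.0822, 0.1421]
tcp_rot: [-1.017, -2.924, 0.182]
wrist_force: [-1.8, 1.1, -0.1]
width: 0.096
grip_force: 78.4
```

Emit:
jog_arm --increments '[[[0,0,0,0,0,0,-1],[0,0,0,0,0,0,-1],[0,0,0,0,0,0,-1],[0,0,0,0,0,0,-1],[0,0,0,0,0,0,-1]]]'

```text
time: 13.47
tool_pos: [0.4754, -0.0823, 0.1418]
tcp_rot: [-1.018, -2.924, 0.179]
wrist_force: [-1.6, -0.4, -0.9]
width: 0.096
grip_force: 78.5
```

Run:
```python
from h import *
togo([.4758,-.082,.1424],R_down(np.radians(51.6)))
q,d=snap('scene','scene6');p,d=snap('top','top6')
a=cv2.resize(p[195:290,375:470],(400,400),interpolation=cv2.INTER_CUBIC)
b=cv2.resize(q[255:345,305:395],(400,400),interpolation=cv2.INTER_CUBIC)
cv2.imwrite('pics/z6.png',cv2.convertScaleAbs(np.hstack([a,b]),alpha=2.2,beta=25))
```

```text
t 13.47 pos [ 0.4754 -0.0823  0.1418] q [-0.16  0.1   2.13 -0.13  0.98 -0.99] F [-1.6 -0.4 -0.9] w 0.096 g 78.5
shift units [-0.01  0.01 -0.02] turn units [-1.17 -0.    0.  ]
```

View pics/z6.png

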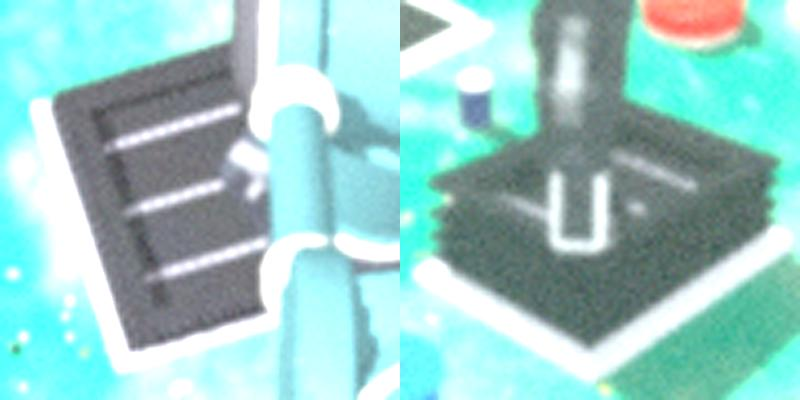

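Peeled: the tab corner is raised with a gap visible at the front corner, right crop (590,250). The far corner is still down and the base plate is unmoved. Now the free lift.

Run:
```python
from h import *
s=read_state();R=Ro.from_rotvec(s['tcp_rot']).as_matrix();p=s['tool_pos']
plan(p+[0,0,.075],R,1)
```

```text
1 rows of [0.0, -0.305, -2.481] [0.0, 0.0, 0.0]
```

Emit:
jog_arm --increments '[[[0,-0.012,-0.1,0,0,0,-1],[0,-0.012,-0.1,0,0,0,-1],[0,-0.012,-0.1,0,0,0,-1],[0,-0.018,-0.15,0,0,0,-1],[0,-0.024,-0.2,0,0,0,-1]]]'

```text
time: 13.98
tool_pos: [0.4756, -0.0821, 0.1619]
tcp_rot: [-1.018, -2.924, 0.179]
wrist_force: [0.1, -0.1, -1.5]
width: 0.097
grip_force: 78.3
```

Emit:
jog_arm --increments '[[[0,-0.037,-0.3,0,0,0,-1],[0,-0.049,-0.4,0,0,0,-1],[0,-0.049,-0.4,0,0,0,-1],[0,-0.049,-0.4,0,0,0,-1],[0,-0.043,-0.35,0,0,0,-1]]]'

```text
time: 14.4
tool_pos: [0.4761, -0.0822, 0.2196]
tcp_rot: [-1.018, -2.926, 0.179]
wrist_force: [0.2, 0.0, -0.8]
width: 0.099
grip_force: 78.3
```

Run:
```python
from h import *
R=R_down(np.radians(51.6))
togo([.4645,.1678,.201],R);plan([.4645,.1678,.201],R,15)
q,d=snap('scene','scene7');p,d=snap('top','top7')
a=cv2.resize(p[165:300,360:495],(400,400),interpolation=cv2.INTER_CUBIC)
b=cv2.resize(q[215:345,295:425],(400,400),interpolation=cv2.INTER_CUBIC)
cv2.imwrite('pics/z7.png',cv2.convertScaleAbs(np.hstack([a,b]),alpha=2.2,beta=25))
```

```text
t 14.4 pos [ 0.4761 -0.0822  0.2196] q [-0.16  0.    2.06 -0.12  1.13 -1.01] F [ 0.2  0.  -0.8] w 0.099 g 78.3
shift units [ 5.48  6.32 -0.16] turn units [-1.16  0.02  0.  ]
15 rows of [0.365, 0.421, 0.014] [-0.077, 0.001, 0.0]
```

View pics/z7.png

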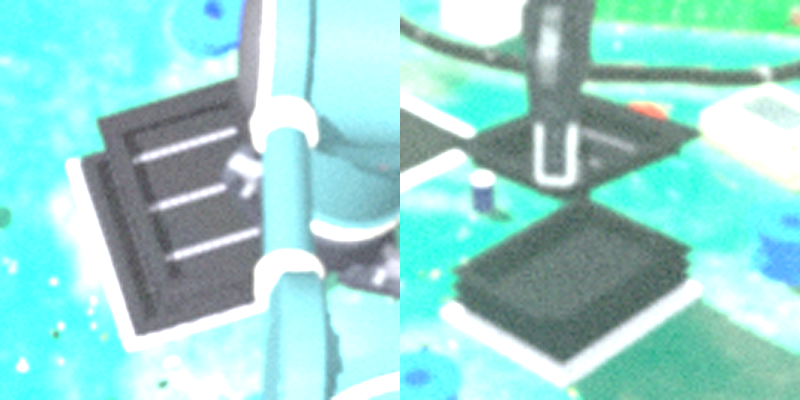

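The tray hangs free, right crop (580,150), and the remaining trays stand in place at (570,290). I'll level it and carry it to the pad.

Emit:
jog_arm --increments '[[[0,0,0,-0.15,0,0,-1],[0,0,0,-0.25,0,0,-1],[0,0,0,-0.3,0,0,-1],[0,0,0,-0.3,0,0,-1],[0,0,0,-0.16,0,0,-1]]]'

```text
time: 14.92
tool_pos: [0.4746, -0.0822, 0.2164]
tcp_rot: [-1.033, -2.965, -0.001]
wrist_force: [0.3, 1.0, -1.3]
width: 0.099
grip_force: 78.3
```

Emit:
jog_arm --increments '[[[0.08,0.09,0,0,0,0,-1],[0.2,0.23,0,0,0,0,-1],[0.3,0.34,0,0,0,0,-1],[0.38,0.44,0,0,0,0,-1],[0.4,0.46,0,0,0,0,-1]]]'

```text
time: 15.33
tool_pos: [0.4724, -0.019, 0.2171]
tcp_rot: [-1.033, -2.966, 0.002]
wrist_force: [0.0, -0.3, -1.1]
width: 0.094
grip_force: 78.3
```

Emit:
jog_arm --increments '[[[0.4,0.46,0.04,0,0,0,-1],[0.4,0.46,0.04,0,0,0,-1],[0.4,0.46,0.04,0,0,0,-1],[0.4,0.46,0.04,0,0,0,-1],[0.4,0.46,0.04,0,0,0,-1]]]'

```text
time: 15.75
tool_pos: [0.4679, 0.073, 0.211]
tcp_rot: [-1.031, -2.966, 0.002]
wrist_force: [0.1, 0.6, -1.1]
width: 0.095
grip_force: 78.3
```

Emit:
jog_arm --increments '[[[0.4,0.46,0.06,0,0,0,-1],[0.4,0.46,0.06,0,0,0,-1],[0.4,0.46,0.06,0,0,0,-1],[0.36,0.41,0.06,0,0,0,-1],[0.28,0.32,0.06,0,0,0,-1]]]'

```text
time: 16.17
tool_pos: [0.4637, 0.1572, 0.2019]
tcp_rot: [-1.03, -2.967, 0.002]
wrist_force: [0.1, 0.1, 0.2]
width: 0.095
grip_force: 78.3
```

Emit:
jog_arm --increments '[[[0.16,0.19,0.06,0,0,0,-1],[0.08,0.09,0.04,0,0,0,-1],[0,0,0,0,0,0,-1],[0,0,0,0,0,0,-1],[0,0,0,0,0,0,-1]]]'

```text
time: 16.58
tool_pos: [0.464, 0.1658, 0.1992]
tcp_rot: [-1.033, -2.967, 0.002]
wrist_force: [-0.6, 0.3, -0.8]
width: 0.1
grip_force: 78.3
```

Run:
```python
from h import *
R=R_down(np.radians(51.6))
togo([.4645,.1678,.201],R)
q,d=snap('scene','scene8');p,d2=snap('top','top8')
# plane fit on tray points
for n,dd in(('scene',d),('top',d2)):
    v,u=np.mgrid[0:480,0:640]; o,r,_=ray(n,np.c_[u.ravel(),v.ravel()]);X=o+r*dd.ravel()[:,None]
    ok=(dd.ravel()>0)&(np.hypot(X[:,0]-.514,X[:,1]-.229)<.09)&(X[:,2]>.085)&(X[:,2]<.135)&(np.hypot(X[:,0]-.4645,X[:,1]-.1678)>.045)
    P=X[ok];A=np.c_[P[:,:2]-[.514,.229],np.ones(len(P))]
    for _ in range(5):
        c=np.linalg.lstsq(A,P[:,2],rcond=None)[0];k=abs(P[:,2]-A@c)<.006;A=A[k];P=P[k]
    print(n,len(P),'slopes deg',np.degrees(c[:2]).round(2),'z',c[2].round(4),P[:,:2].min(0).round(3),P[:,:2].max(0).round(3))
b=cv2.resize(q[140:380,200:440],(400,400),interpolation=cv2.INTER_CUBIC)
a=cv2.resize(p[150:340,240:480],(400,317),interpolation=cv2.INTER_CUBIC)
o=np.zeros((400,800,3),np.uint8);o[:317,:400]=a;o[:,400:]=b
cv2.imwrite('pics/z8.png',cv2.convertScaleAbs(o,alpha=1.8,beta=20))
```

```text
t 16.58 pos [0.464  0.1658 0.1992] q [ 0.29  0.01  2.09 -0.    1.04 -0.61] F [-0.6  0.3 -0.8] w 0.1 g 78.3
shift units [ 0.03  0.06 -0.06] turn units [-0.01  0.    0.  ]
scene 356 slopes deg [-1.02 -1.8 ] z 0.1186 [0.44  0.172] [0.587 0.291]
top 429 slopes deg [-4.36 12.75] z 0.1092 [0.441 0.219] [0.567 0.288]
```

View pics/z8.png

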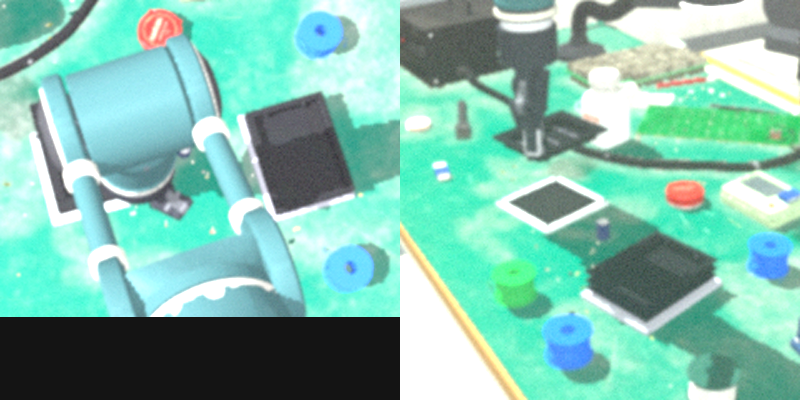

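The tray is held above the pad, right crop (550,135). The remaining trays stand at (650,275), the spool at (715,375), and the bystanders look undisturbed. I'll check the level with the tray's corners in the scene view.

Run:
```python
from h import *
s=read_state();p=s['tool_pos'];a=np.radians(13.9)
Rz=Ro.from_euler('z',a).as_matrix();c=p+[.0495,.0612,-.0954]
print('centre',c)
C=np.array([[-65,50,17],[65,50,17],[65,-50,17]])/1000
print('pred level',proj('scene',c+C@Rz.T).round(1).tolist())
tab=np.array([-.0626,-.0482,.03]);ax=np.array([-.0482,.0626,0]);ax/=np.linalg.norm(ax)
for t in(-2,2):
    G=Ro.from_rotvec(ax*np.radians(t)).as_matrix();X=(C-tab)@G.T+tab;print(t,X[:,2].round(4),proj('scene',c+X@Rz.T).round(1).tolist())
q=cv2.imread('pics/scene8.png')
b=q[195:245,250:330];cv2.imwrite('pics/z9.png',cv2.convertScaleAbs(cv2.resize(b,(800,500),interpolation=cv2.INTER_CUBIC),alpha=2,beta=20))
```

```text
centre [0.51358373 0.22683952 0.10392591]
pred level [[253.6, 221.1], [295.4, 205.3], [323.3, 216.5]]
-2 [0.019  0.0226 0.0205] [[253.6, 220.2], [295.4, 203.2], [323.3, 215.0]]
2 [0.015  0.0114 0.0135] [[253.7, 221.9], [295.5, 207.5], [323.3, 217.9]]
```

View pics/z9.png

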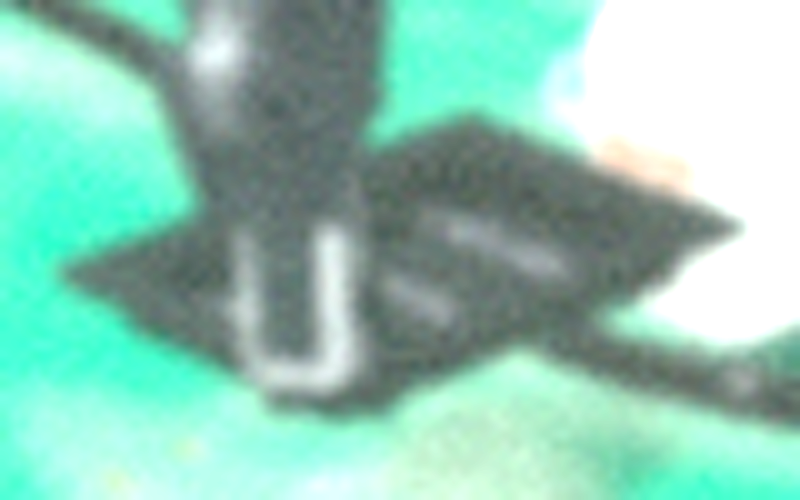

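The corners, in full-picture pixels about (256,222), (297,206) and (324,218), match a level tray to within about 1 px, so the tray is level to about 0.5°. Handing in.

```bash
python3 -c "
from workcell import bot
print(bot.finish_job())"
```

```text
the job is handed in; nothing more can be done
None
```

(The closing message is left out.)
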